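# Uncover the reference ball and hold its tray level for the inspection camera

## Task

Lift the clear dust cap by its red stem off the steel ball and leave it balanced centrally and upright on top of the black domed rest. Then pick up the tray by its blue handle, keeping the loose ball in its shallow pocket, and finish holding the tray still and level in the gripper with the ball over the middle of the round light panel, about 10 cm above it: do not put it down, the program ends while holding it. Do not disturb the other things on the bench.

Things in the scene. Friction and masses are not known exactly. Their poses are not given: they have to be found in the camera images.
- tray: aluminium sample tray, 190 (its x) x 64 (its y) mm, about 0.26 kg. Origin: centre of its underside; z up. Floor 6 mm thick; lip 4 mm wide, its top 11 mm above the underside. Ball pocket at x = +60 mm; fixed black round level, radius 14 mm, at x = -60 mm as counterweight: with the ball it balances near the handle. At the start its +x (ball) end points away from the robot within 0.55 rad
- tray_grip (a point): where to grasp the tray: in the blue upright handle blade in the tray's middle, 65 mm above the tray's underside (blade 36 mm along tray x, 12 mm thick along tray y, its top 82 mm above the underside). Axes as the tray's: close the fingers along tray y
- pocket (a point): where the ball's centre is when it lies in the middle of the pocket: 60 mm along tray x from the handle, 18.5 mm above the tray's underside. The pocket is a black ring, inner radius 15, outer 18 mm, standing only 3 mm above the tray floor; the ball has 2.5 mm of play each way
- ball_center (a point): centre of the loose polished steel ball, diameter 25 mm, 64 g, in the pocket; under the cap at the start
- cap: clear plastic dust cap, 50 g, a round cup upside down over ball and pocket, standing on the tray floor; origin: centre of its rim (underside), z up. Outer diameter 48, inner 42, 34 mm high to its flat roof (roof inside at 29 mm), then a red upright stem, diameter 16, from 34 to 68 mm. Lift it straight up: the ball reaches 25 mm above the tray floor
- cap_grip (a point): where to grasp the cap: on the axis of the red stem, 57 mm above the cap's rim, 23 mm above its roof, 11 mm below the stem's top. The tray's handle stands 60 mm away along tray -x, so close the fingers along tray y
- dome: fixed black rubber domed rest, part of a sphere of radius 45 mm centred 5 mm above the bench, on a steel foot of radius 52 mm; origin on the bench under its middle. The cap's rim, set centrally and upright, rests all round on it 44.8 mm above the bench (5.2 mm below the dome's top); only friction holds it there
- dome_top (a point): topmost point of the domed rest, 50 mm above the bench
- stand: fixed camera stand: black foot 230 x 90 x 8 mm with a round light panel, and a post 172 mm along its x from the panel's middle with a tilted black camera looking down over the panel (lens end 100 mm from the panel's middle, 175 mm above the bench; stand 260 mm tall). Origin: on the bench under the panel's middle. Its x, to the camera, points away from the robot within 0.12 rad
- panel (a point): middle of the round white light panel's upper face, diameter 78 mm, 12 mm above the bench
- counter: bystander, not to be disturbed: green hand counter, 45 x 32 x 21 mm, lying near the robot; origin at its underside
- sensor: bystander, not to be disturbed: white rounded sensor box, 75 x 52 x 22 mm, lying near the robot; origin at its underside
- post: bystander, not to be disturbed: bare aluminium post, diameter 25, 50 mm tall, standing beyond the work; origin at its underside
- jar: bystander, not to be disturbed: small amber jar, diameter 36, 45 mm tall, standing beyond the work; origin at its underside
- driver: bystander, not to be disturbed: screwdriver with yellow handle, 150 mm, lying on the right; origin at its underside
- plug: bystander, not to be disturbed: blue and white industrial plug, 120 mm long, 54 mm thick, lying on the left; origin at its underside
Mind the look-alikes: they are no part of the job. What is shaped like the tray but green or pink is not meant. There is more than one size of the cap; the one meant has the size given above.

How it is judged:
By the outcome, as a careful person would: the job done as asked, in the order asked, and still so for the second after the job is handed in, while the arm keeps its last pose, push and grip.
It also fails if it takes over 72 s, if anything falls off the work surface, if the arm or the gripper's body presses on something with over 40 N, if the wrist force passes 120 N, or if a joint passes its speed limit or range.

## Robot

A 7-joint arm with a two-finger parallel gripper is mounted at the origin on the work surface. World frame = base frame: x ahead of the robot, y to its left, z up, the work surface at z = 0. Lengths are in m, angles in degrees, forces in N, time in s.
With the tool pointing down it reaches from about 0.4 to 0.9 m from the base axis. Payload 5.5 kg.
Tool frame: the origin (TCP) lies at the very end of the fingers, on their centre line; the grasp point (between the pads) lies 19 mm behind it (env.tcp_to_grasp is the distance from the TCP to the grasp point, in m); z points along the fingers, y is the line along which they close (so a half turn about z gives the same grasp; the last joint's range is limited). The gripper opens to 92 mm and grips with 3 to 60 N. Pads are 19 mm wide; open, the fingers measure 130 mm over their backs; the gripper's body (75 mm by 190 mm) begins 47 mm behind the grasp point.
Start: joints at [87.674, 28.699, -24.465, 88.831, 12.651, 65.22, -12.049], TCP at [0.194, -0.62, 0.189] pointing down, gripper open.
Joint ranges: [-164.97, 164.97], [-17.58, 116.51], [-87.97, 89.64], [11.32, 138.91], [-80.73, 260.73], [10.89, 115.49], [-147.41, 147.41]. Speed limits (degrees/s): [147.25, 147.25, 180, 180, 180, 180, 180].

## Interface

Orientations are given as a 3x3 rotation matrix whose columns are the frame's x, y, z axes.
In Python, from station import env gives the robot as it stands. Calls block until the motion is done:
- env.goto(position, orientation): joint-space move of the TCP to a pose.
- env.move_straight(position, orientation=None, max_speed=0.15): straight line of the TCP; orientation=None keeps the orientation; max_speed is the mean speed in m/s.
- env.movej(angles): joint-space move.
- env.gripper_to(opening, newtons=None): finger opening in m; newtons is the grip in N (None keeps the last); returns when the fingers have stopped.
- env.dwell(seconds).
- env.ik(position, orientation): joint angles nearest the present ones, or None.
- env.read_state(): the state.
- env.grab_frame(name): name is "scene" or "top" or "wrist"; returns a dict with "frame" (400x640x3 uint8, red, green, blue), "fx", "fy", "cx", "cy" (pixels), "T" (4x4, takes a point from camera to world coordinates); the wrist camera has in their place "tool_from_camera" (4x4, takes a point from camera to tool coordinates, whose origin is the TCP and whose axes are the flange's). Camera axes: x right, y down, z forward; pixel columns grow to the right and rows downward; lengths in m; the calibration is good to about 2 mm. A picture is of the moment at which its call begins: read the wrist's pose just before it. There is no depth.
A pose or a line that the arm cannot do raises env.MotionError and nothing moves.
- env.close_job(): hands the job in; it is judged then, once.
The state is a dict: "time": time; "joint_positions": joint angles; "dq": joint speeds; "joint_torque": joint torques, N m; "eef_pos": TCP position; "tcp_rot": TCP orientation; "force": force on the tool from outside, world axes, zero at the start; "torque": the same for the moment, N m; "width": finger opening in m; "gripper_force": force on a finger pad.
Only numpy, scipy, OpenCV 4.12 (cv2) and the standard library are available. Lean on these libraries where they do the work, as an engineer would, in place of code of your own. Each camera call takes 0.05 s, during which the arm holds its last target. There are 200 camera calls.

## Working session

There is one attempt and no reset: what is moved stays moved. The work goes in short steps, each a Python script; the robot and the scene stay as the last script left them, time stands still between calls to the robot, and variables do not carry over. Pictures are saved under pics/ and viewed, at most 11 in all, crops included, and the job is handed in when it is done.

```bash
ls; mkdir -p pics; python3 - <<'E'
from station import env
import cv2,pickle,numpy as np
d={}
for n in("top","scene"):
    f=env.grab_frame(n); d[n]=f; cv2.imwrite(f"pics/{n}0.png",cv2.cvtColor(f["frame"],cv2.COLOR_RGB2BGR)); print(n,f["fx"],f["cx"],f["cy"],np.round(f["T"],3).tolist())
pickle.dump(d,open("f0.pkl","wb"))
print(env.read_state()["time"],env.tcp_to_grasp)
E
```

```text
pics
top 394.1155343267275 324.74903058118105 202.79868781941354 [[-0.026, -0.987, 0.157, 0.331], [-0.999, 0.031, 0.031, -0.016], [-0.035, -0.156, -0.987, 1.107], [0.0, 0.0, 0.0, 1.0]]
scene 369.3767680289483 320.05016792714963 201.18782843729068 [[0.854, 0.335, -0.399, 0.949], [0.52, -0.52, 0.677, -0.706], [0.019, -0.786, -0.618, 0.74], [0.0, 0.0, 0.0, 1.0]]
0.1 0.0188
```

View pics/top0.png

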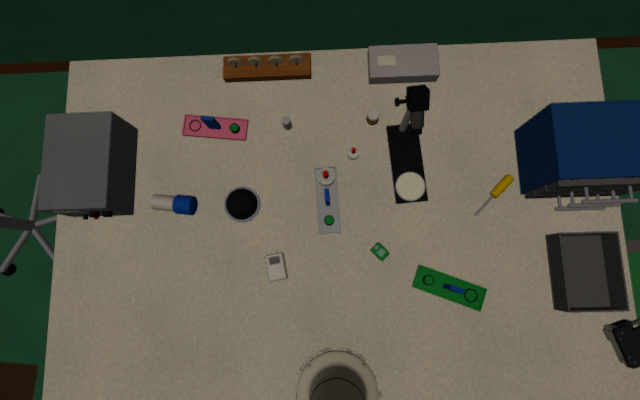

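View pics/scene0.png

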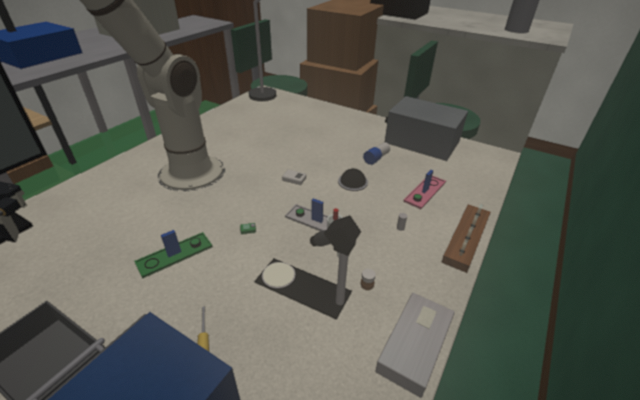

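Candidates seen in the top view:
- **Caps:** one on the silver tray at (326,176), and a smaller look-alike at (353,153).
- **Trays:** silver at (328,200), green at (449,288), pink at (215,127).

I choose the silver tray and the cap on it. The dome is at (242,204) and the panel at (410,186). Next I compute rough positions and move the wrist camera above the cap for a close look.

```bash
cat > h.py <<'E'
from station import env
import cv2,numpy as np,pickle
def ray(f,u,v,T=None):
    T=f["T"] if T is None else T
    d=T[:3,:3]@[(u-f["cx"])/f["fx"],(v-f["cy"])/f["fy"],1]; return T[:3,3],d
def px2w(f,u,v,z,T=None):
    o,d=ray(f,u,v,T); return o+d*(z-o[2])/d[2]
def w2px(f,p,T=None):
    T=f["T"] if T is None else T
    c=T[:3,:3].T@(np.array(p)-T[:3,3]); return np.array([f["cx"]+f["fx"]*c[0]/c[2],f["cy"]+f["fy"]*c[1]/c[2]])
def down(yaw): # tool y axis at angle yaw (rad) in the world plane, z down
    y=np.array([np.cos(yaw),np.sin(yaw),0]); z=np.array([0,0,-1.]); return np.column_stack([np.cross(y,z),y,z])
def wrist(name):
    s=env.read_state(); f=env.grab_frame("wrist"); M=np.eye(4); M[:3,:3]=s["tcp_rot"]; M[:3,3]=s["eef_pos"]
    f["T"]=M@f["tool_from_camera"]; pickle.dump(f,open(name+".pkl","wb"))
    cv2.imwrite(f"pics/{name}.png",cv2.cvtColor(f["frame"],cv2.COLOR_RGB2BGR)); return f
E
python3 - <<'E'
from h import *
d=pickle.load(open("f0.pkl","rb")); f=d["top"]
for n,u,v,z in [("stem",325.5,174,.074),("level",329,220,.012),("handle",326.5,196,.08),("traycorner",315,168,.011),("tc",334,167,.011),("tc",340,231,.011),("tc",319,234,.011),("dome",242,204,.03),("panel",410,186.5,.012),("smallcap",353,150,.04)]: print(n,px2w(f,u,v,z).round(3))
s=env.read_state(); print(np.round(s["tcp_rot"],2).tolist())
g=env.grab_frame("wrist"); print(g["fx"],np.round(g["tool_from_camera"],3).tolist())
for yaw in (np.pi/2,-np.pi/2):
  for p in ([.5,0,.3],[.56,0,.2],[.5,.2,.2],[.6,-.2,.2]): print(yaw,p,env.ik(p,down(yaw)))
E
```

```text
stem [0.573 0.012 0.074]
level [0.456 0.007 0.012]
handle [0.512 0.011 0.08 ]
traycorner [0.607 0.043 0.011]
tc [ 0.608 -0.011  0.011]
tc [ 0.424 -0.022  0.011]
tc [0.418 0.036 0.011]
dome [0.506 0.248 0.03 ]
panel [ 0.544 -0.223  0.012]
smallcap [ 0.647 -0.066  0.04 ]
[[0.95, 0.3, -0.0], [0.3, -0.95, 0.0], [0.0, -0.0, -1.0]]
331.56418664258575 [[-0.0, -0.957, -0.289, 0.079], [1.0, -0.0, -0.0, 0.0], [0.0, -0.289, 0.957, -0.196], [0.0, 0.0, 0.0, 1.0]]
1.5707963267948966 [0.5, 0, 0.3] [ 50.65683935  12.96430234 -61.75666828 100.90664465  11.91264163
  73.22391898  76.0367855 ]
1.5707963267948966 [0.56, 0, 0.2] [ 52.44167987  44.63427948 -83.53718567 100.39406347  45.5156168
  78.10203847  49.63146444]
1.5707963267948966 [0.5, 0.2, 0.2] [ 29.89875996  33.71676986 -74.19776085 103.36794065  34.59758652
  70.16102213  35.51374355]
1.5707963267948966 [0.6, -0.2, 0.2] [ 56.6215656   37.56257292 -60.98388113  90.1218542   33.94326444
  72.69918551  80.28474722]
-1.5707963267948966 [0.5, 0, 0.3] [  57.81371652   17.29355989  -72.71770929  100.77806733   17.12135983
   74.61487489 -108.80995553]
-1.5707963267948966 [0.56, 0, 0.2] [  44.1924806    29.5293019   -62.56647826  100.57807841   28.26439398
   67.48380546 -116.62165229]
-1.5707963267948966 [0.5, 0.2, 0.2] [ -14.67944736   15.30456567  -11.83003903  104.6530106     3.56803578
   60.40047326 -117.86527178]
-1.5707963267948966 [0.6, -0.2, 0.2] [ 43.14750917  28.99124429 -37.8354914   90.56289768  18.84850821
  66.96086346 -88.65236149]
```

```bash
python3 - <<'E'
from h import *
s=env.read_state()
env.move_straight([.194,-.55,.40],max_speed=.25)
env.goto([.5,0.012,.34],down(-np.pi/2))
print(env.read_state()["time"],env.read_state()["joint_positions"])
env.move_straight([.53,0.012,.28],max_speed=.25)
env.dwell(.3)
f=wrist("w1"); d=pickle.load(open("f0.pkl","rb"))["top"]
for p in ([.573,.012,.074],[.512,.011,.082],[.456,.007,.012]): print(w2px(f,p))
E
```

```text
3.4833 [  48.04513081   10.26944914  -59.00899336   97.24293       9.00407237
   77.58541424 -102.60772826]
[315.22760222 133.33408747]
[316.05823269 184.52875256]
[318.59985089 210.16230761]
```

View pics/w1.png

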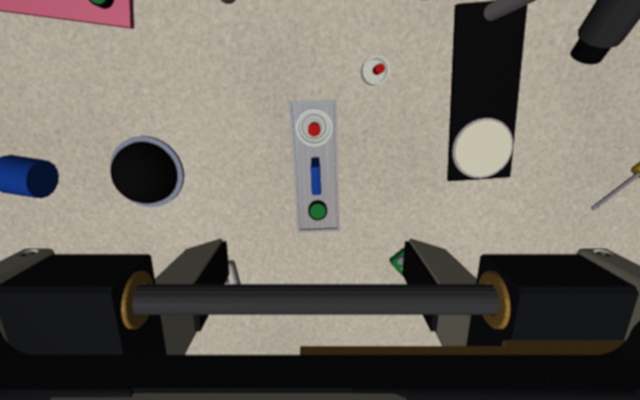

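The wrist view shows the silver tray with the wide clear cap and its red stem at (314,129), the handle at (316,177) and the level at (317,210). The small look-alike cap is at (375,70), the dome at (147,172) and the panel at (483,148). I'll measure these by colour and check one crop.

```bash
python3 - <<'E'
from h import *
f=pickle.load(open("w1.pkl","rb")); im=f["frame"]; hsv=cv2.cvtColor(im,cv2.COLOR_RGB2HSV); g=cv2.cvtColor(im,cv2.COLOR_RGB2GRAY)
def cent(mask,box):
    x0,y0,x1,y1=box; m=np.zeros_like(mask); m[y0:y1,x0:x1]=mask[y0:y1,x0:x1]
    n,l,st,c=cv2.connectedComponentsWithStats(m.astype(np.uint8)); k=1+np.argmax(st[1:,4])
    cs,_=cv2.findContours((l==k).astype(np.uint8),0,1); return c[k],st[k].tolist(),cv2.fitEllipse(max(cs,key=len)) if st[k][4]>20 else None,cv2.minAreaRect(max(cs,key=len))
H,S,V=cv2.split(hsv)
red=((H<10)|(H>170))&(S>120)&(V>70)
r=cent(red,(290,105,340,155)); print("stem",r[0],r[1],px2w(f,*r[0],.074))
gr=(H>50)&(H<90)&(S>80); r=cent(gr,(300,195,335,225)); print("level",r[0],r[1],px2w(f,*r[0],.012))
bl=(H>100)&(H<125)&(S>120)&(V>40); r=cent(bl,(300,150,332,205)); print("handle",r[0],r[1],r[3],px2w(f,*r[0],.08))
w=(V>150)&(S<60)
r=cent((g>165),(440,110,525,182)); print("panel",r[0],r[2],px2w(f,*r[0],.012),px2w(f,*r[2][0],.012))
r=cent((g<60),(100,125,195,215)); print("dome",r[0],r[1],r[2])
c=cv2.resize(im[85:240,100:370],None,fx=2.9,fy=2.9,interpolation=cv2.INTER_CUBIC); cv2.imwrite("pics/c1.png",cv2.cvtColor(c,cv2.COLOR_RGB2BGR))
# predicted dome silhouette/foot
for cx,cy in ((.506,.248),):
  pass
E
```

```text
stem [313.64285714 129.11904762] [308, 123, 12, 13, 126] [0.57793967 0.01388789 0.074     ]
level [317.19282511 210.43497758] [309, 202, 17, 17, 223] [0.45557722 0.0090772  0.012     ]
handle [315.30821918 176.54109589] [311, 158, 10, 37, 292] ((315.19952392578125, 175.9900360107422), (36.054962158203125, 8.489395141601562), 87.1375961303711) [0.52155813 0.0119163  0.08      ]
panel [483.09780844 147.86282468] ((483.1098937988281, 147.85690307617188), (51.17008972167969, 59.37302780151367), 44.82006072998047) [ 0.54751699 -0.22271278  0.012     ] [ 0.54752522 -0.22272848  0.012     ]
dome [143.79144216 172.33217116] [111, 142, 66, 61, 3155] ((143.77821350097656, 172.30039978027344), (58.861759185791016, 66.34931945800781), 113.62947082519531)
```

View pics/c1.png

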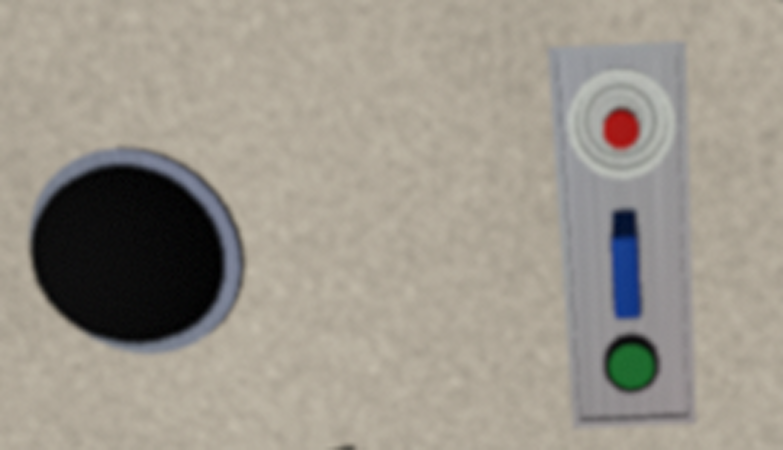

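```bash
python3 - <<'E'
from h import *
f=pickle.load(open("w1.pkl","rb"))
q=lambda x,y,z: px2w(f,100+x/2.9,85+y/2.9,z).round(4)
print("handle top ends",q(623,237,.082),q(627,317,.082)); print("stem top",q(621,127,.074),"cap roof",q(621,124,.040))
for c in ((551,47),(685,43),(692,418),(577,424)): print("corner",q(*c,.011))
env.move_straight([.427,.248,.28],max_speed=.25); env.dwell(.3)
f=wrist("w2"); im=f["frame"]
u,v=w2px(f,[.506,.248,.03]); print(u,v,env.read_state()["time"])
g=cv2.cvtColor(im,cv2.COLOR_RGB2GRAY)
a=int(u)-60; b=max(int(v)-60,0); s=(g[b:b+120,a:a+120]<50).astype(np.uint8)
n,l,st,c=cv2.connectedComponentsWithStats(s); k=1+np.argmax(st[1:,4]); cs,_=cv2.findContours((l==k).astype(np.uint8),0,1)
e=cv2.fitEllipse(max(cs,key=len)); E=np.array(e[0])+[a,b]; print("dome ellipse",E,e[1],px2w(f,*E,.01),px2w(f,*E,.03))
cv2.imwrite("pics/c2.png",cv2.cvtColor(cv2.resize(im[b:b+120,a:a+120],None,fx=4,fy=4),cv2.COLOR_RGB2BGR))
E
```

```text
handle top ends [0.5341 0.0125 0.082 ] [0.4996 0.0108 0.082 ]
stem top [0.5783 0.0133 0.074 ] cap roof [0.5771 0.0134 0.04  ]
corner [0.61   0.0459 0.011 ]
corner [ 0.6117 -0.0163  0.011 ]
corner [ 0.4256 -0.0232  0.011 ]
corner [0.4223 0.0365 0.011 ]
314.6808095661234 101.46885523904177 5.7833
dome ellipse [308.71748734  95.90245819] (64.04145812988281, 67.3564224243164) [0.51314534 0.25599976 0.01      ] [0.51283765 0.25562344 0.03      ]
```

View pics/c2.png

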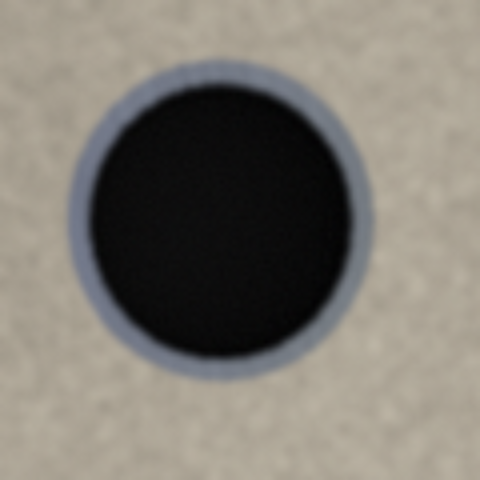

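```bash
python3 - <<'E'
from h import *
t=.042; R=down(t-np.pi/2); c=np.array([.5775,.0137])
env.goto([*c,.14],R); env.move_straight([*c,.044],max_speed=.1)
s=env.read_state(); print(s["eef_pos"],s["force"],s["time"])
env.gripper_to(.005,15); s=env.read_state(); print("w",s["width"],s["gripper_force"],s["force"])
env.move_straight([*c,.11],max_speed=.06)
env.move_straight([*c,.17],max_speed=.15)
env.move_straight([.513,.2557,.17],max_speed=.18); 
env.move_straight([.513,.2557,.11],max_speed=.1); env.dwell(.3)
s=env.read_state(); print(s["eef_pos"],s["width"],s["gripper_force"],s["force"],s["time"])
f=wrist("w3"); im=f["frame"][100:400,120:520]; cv2.imwrite("pics/c3.png",cv2.cvtColor(cv2.resize(im,None,fx=2,fy=2),cv2.COLOR_RGB2BGR))
E
```

```text
[0.5781955  0.01387587 0.04466561] [ 0.07495048  0.05042578 -0.28713281] 8.0833
w 0.004803278523571052 0.0 [ 0.40760867  1.18220032 -0.66467236]
[0.51336186 0.25583661 0.11053506] 0.004839486571310801 0.0 [-0.09192563  0.35053418  1.30487068] 13.875
```

View pics/c3.png

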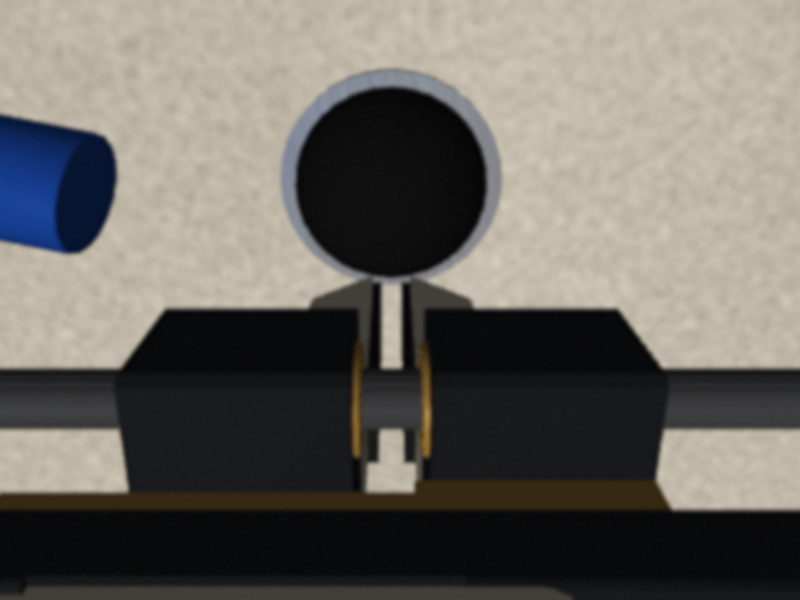

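The cap is not in the gripper: the fingers closed to 5 mm on nothing. In the wrist view the fingertips end at about row 240, where the calibration predicts about 215, so the tip is offset from where I assumed. I'll check with the fixed cameras.

```bash
python3 - <<'E'
from h import *
s=env.read_state(); p=s["eef_pos"]; print(np.round(s["tcp_rot"],4).tolist())
a=env.grab_frame("scene"); b=env.grab_frame("top"); pickle.dump((a,b),open("f1.pkl","wb"))
u,v=w2px(a,p); u2,v2=w2px(b,p); print("tcp scene",u,v,"top",u2,v2)
cr=lambda f,x,y,w,h,k:cv2.resize(f["frame"][y:y+h,x:x+w],None,fx=k,fy=k,interpolation=cv2.INTER_CUBIC)
A=cr(a,260,90,120,140,4); B=cr(b,230,120,120,140,2); print(A.shape)
C=np.zeros((560,720,3),np.uint8); C[:,:480]=A; C[:280,480:]=B
cv2.drawMarker(C,(int((u-260)*4+2),int((v-90)*4+2)),(255,0,255),0,16,1)
cv2.drawMarker(C,(int(480+(u2-230)*2),int((v2-120)*2)),(255,0,255),0,16,1)
cv2.imwrite("pics/c4.png",cv2.cvtColor(C,cv2.COLOR_RGB2BGR))
E
```

```text
[[0.9991, 0.0419, 0.0008], [0.0419, -0.9991, 0.0001], [0.0008, -0.0001, -1.0]]
tcp scene 355.4438697147121 154.99470635613454 top 231.6106962527459 196.54937604070213
(560, 480, 3)
```

View pics/c4.png

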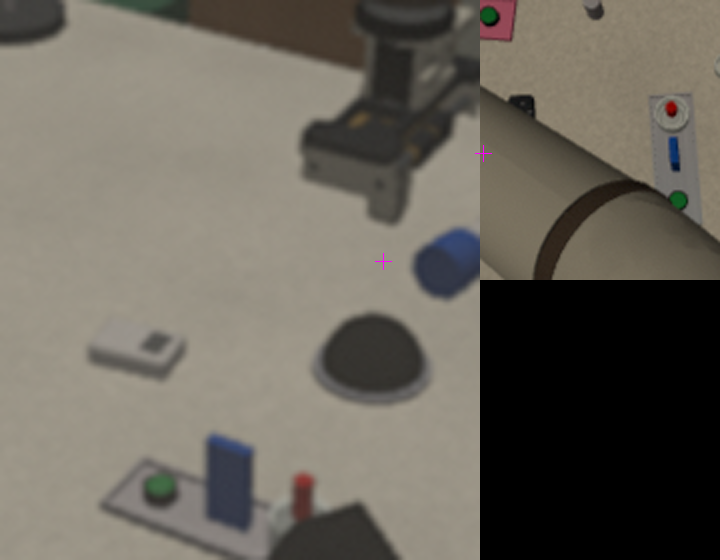

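The scene camera puts the fingertips at crop (385,222), against a reported TCP at (383,261). The cap is still on the tray with its stem free. The real fingers therefore end roughly 35–40 mm short of the stated TCP, and they closed above the stem. I'll measure this with a gentle guarded touch on the fixed dome top, whose height of 50 mm is known.

```bash
python3 - <<'E'
from h import *
env.move_straight([.513,.2557,.062],max_speed=.1); env.dwell(.2)
f0=env.read_state()["force"]; print(f0,env.read_state()["time"])
z=.062
while z>.006:
    z-=.002; env.move_straight([.513,.2557,z],max_speed=.03)
    s=env.read_state(); df=s["force"][2]-f0[2]
    if df>3: break
print(z,s["eef_pos"],s["force"]-f0,s["time"])
env.move_straight([.513,.2557,z+.05],max_speed=.15)
E
```

```text
[-0.40317386 -0.55718157  0.89768242] 14.8583
0.011999999999999959 [0.51332033 0.25593015 0.01266897] [-0.53428943 -0.45897291  4.85345508] 21.1083
```

Contact came at a reported z of 12.7 mm with the dome top at 50 mm, so the real tips are 37 mm above the reported TCP. The gripper body may then sit only about 29 mm behind the tips, so I'll grasp a little higher on the stem.

```bash
echo 'D=.037 # real finger end lies D above the reported TCP' >> h.py; python3 - <<'E'
from h import *
t=.042; R=down(t-np.pi/2); c=np.array([.5775,.0137])
env.gripper_to(.06,12)
env.goto([*c,.10],R); env.move_straight([*c,.05],max_speed=.12); f0=env.read_state()["force"]
for tip in (.065,.058,.050):
    env.move_straight([*c,tip-D],max_speed=.06); s=env.read_state()
    if abs(s["force"]-f0).max()>5: print("contact",tip,s["force"]-f0); break
print(s["eef_pos"],s["force"]-f0)
env.gripper_to(.008,12); s=env.read_state(); print("w",s["width"],s["gripper_force"],s["force"],s["time"])
if .013<s["width"]<.019:
    env.move_straight([*c,.08],max_speed=.06)
    env.move_straight([*c,.12],max_speed=.15)
    s=env.read_state(); print(s["width"],s["gripper_force"],s["force"],s["time"])
    a=env.grab_frame("scene"); f=wrist("w5")
    A=cv2.resize(a["frame"][110:250,270:390],None,fx=4,fy=4,interpolation=cv2.INTER_CUBIC)
    B=cv2.resize(f["frame"][40:320,240:400],None,fx=2,fy=2); C=np.hstack([A,B]); cv2.imwrite("pics/c5.png",cv2.cvtColor(C,cv2.COLOR_RGB2BGR))
E
```

```text
[0.57696886 0.01363474 0.01244243] [-0.89972291 -0.37717266 -0.75666785]
w 0.01563709788888474 11.999951004981995 [ 0.17513577  0.30146197 -0.2416402 ] 25.9917
0.01578150726369622 11.999950110912323 [-0.57463107 -0.81324649 -0.7583505 ] 27.675
```

View pics/c5.png

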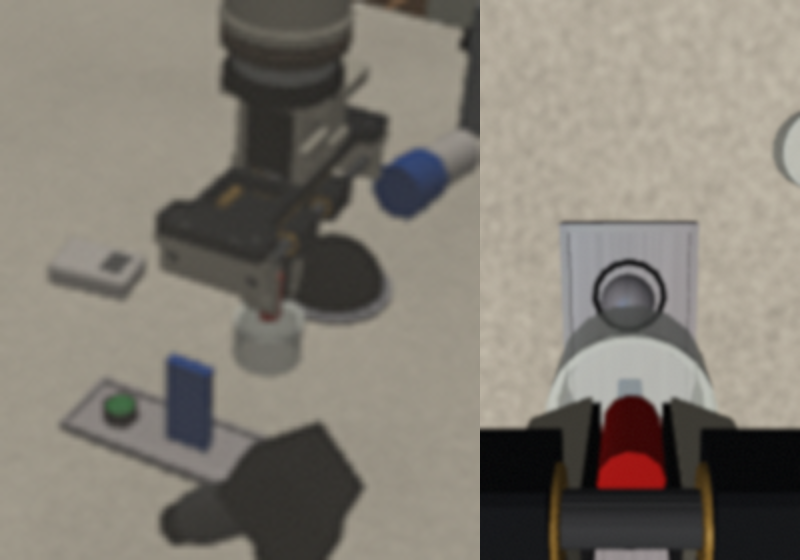

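The cap is held upright, with a 15.7 mm opening on the stem, and the ball lies free in its pocket at crop (627,297). Now I place it on the dome.

```bash
python3 - <<'E'
from h import *
d=[.5125,.2556]
env.move_straight([*d,.12],max_speed=.18); env.move_straight([*d,.062],max_speed=.08); env.dwell(.3)
f0=env.read_state()["force"]; z=.062; print(f0)
while z>.049:
    z-=.002 if z>.056 else .001
    env.move_straight([*d,z],max_speed=.03); s=env.read_state()
    if s["force"][2]-f0[2]>1.8: break
print(z,s["eef_pos"],s["force"]-f0,s["time"])
env.gripper_to(.035,12); env.dwell(.3)
env.move_straight([*d,z+.06],max_speed=.1)
env.goto([.427,.248,.20],down(.042-np.pi/2)); env.dwell(.2)
s=env.read_state(); print(s["time"])
f=wrist("w6"); a=env.grab_frame("scene")
A=cv2.resize(a["frame"][120:220,300:400],None,fx=4,fy=4,interpolation=cv2.INTER_CUBIC)
u,v=map(int,w2px(f,[.513,.256,.06])); x,y=max(u-50,0),max(v-50,0); print(u,v,x,y)
B=cv2.resize(f["frame"][y:y+100,x:x+100],None,fx=4,fy=4,interpolation=cv2.INTER_CUBIC); cv2.imwrite("pics/c6.png",cv2.cvtColor(np.hstack([A,B]),cv2.COLOR_RGB2BGR))
E
```

```text
[ 0.70950558  0.0778298  -0.37799979]
0.05099999999999999 [0.51293018 0.25581462 0.05154708] [-0.58930633 -0.82861942  4.8407081 ] 32.4917
34.8583
310 93 260 43
```

View pics/c6.png

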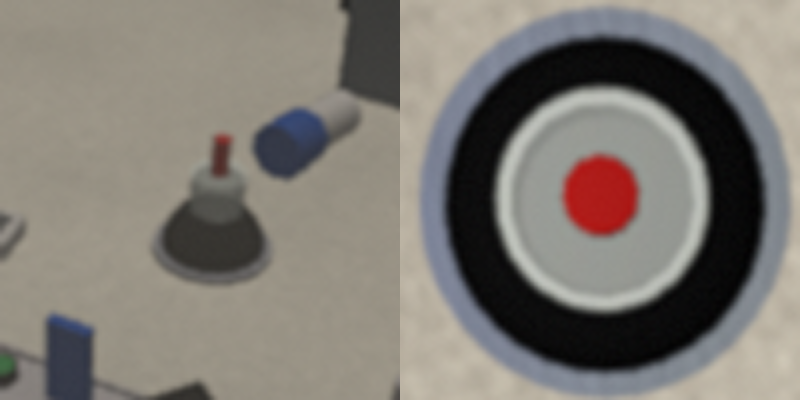

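The cap is upright and central on the dome: in the crop, the stem at (601,195) and the cap ring at (604,199) sit within a pixel of the dome at (605,203). Next is the tray.

```bash
python3 - <<'E'
from h import *
t=.042; R=down(t-np.pi/2); c=np.array([.5165,.0114])
env.gripper_to(.06,45)
env.goto([*c,.10],R); env.move_straight([*c,.055],max_speed=.12); f0=env.read_state()["force"]
for tip in (.075,.064,.057):
    env.move_straight([*c,tip-D],max_speed=.06); s=env.read_state()
    if abs(s["force"]-f0).max()>5: print("contact",tip,s["force"]-f0); break
print(s["eef_pos"],s["force"]-f0,s["time"])
env.gripper_to(.006,45); s=env.read_state(); print("w",s["width"],s["gripper_force"],s["force"]-f0)
z=s["eef_pos"][2]
if .010<s["width"]<.014:
    env.move_straight([*c,z+.02],max_speed=.03); env.move_straight([*c,.1185],max_speed=.07); env.dwell(.3)
    s=env.read_state(); print(s["eef_pos"],s["width"],s["force"]-f0,s["torque"],s["time"])
    f=wrist("w7"); a=env.grab_frame("scene")
    A=cv2.resize(a["frame"][120:260,270:390],None,fx=4,fy=4,interpolation=cv2.INTER_CUBIC)
    B=cv2.resize(f["frame"][40:320,240:400],None,fx=2,fy=2); cv2.imwrite("pics/c7.png",cv2.cvtColor(np.hstack([A,B]),cv2.COLOR_RGB2BGR))
E
```

```text
[0.51611594 0.01136484 0.01958345] [-0.56947303  0.38278011 -0.31500473] 38.2083
w 0.011630915353070613 44.99935269355774 [-1.11459132  0.28099027 -0.55066086]
[0.51631058 0.01148272 0.11825287] 0.012022373761100085 [-0.14489096  0.7615202  -4.06909268] [0.00377183 0.00550858 0.02353494] 41.4167
```

View pics/c7.png

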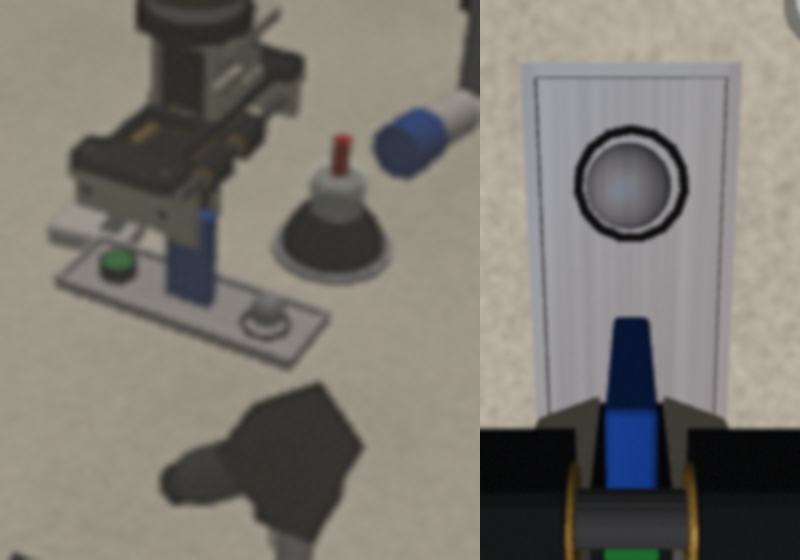

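The tray is lifted with the ball sitting in its ring at crop (629,185). I'll move it over the panel, checking the ball position and tray pitch by calculation.

```bash
python3 - <<'E'
from h import *
f=pickle.load(open("w7.pkl","rb")); dz=.11825-.01958
ball=px2w(f,314.5,132.5,.0185+dz); print("ball",ball)
x0=np.array([.5163,.0115]); t=.042
for sy in (32,-32):
    p=[x0[0]+.095*np.cos(t)-sy*1e-3*np.sin(t),x0[1]+.095*np.sin(t)+sy*1e-3*np.cos(t),.011+dz]; print("pred crop",(w2px(f,p)-[240,40])*2+[480,0])
print("predicted handle->ball",ball[:2]-x0)
off=(ball[:2]-x0)*.5+.5*.06*np.array([np.cos(t),np.sin(t)])
tgt=np.array([.5472,-.2227])-off; print("target tcp",tgt)
env.move_straight([*tgt,.1185],max_speed=.09); env.dwell(.8)
s=env.read_state(); print(s["eef_pos"],s["width"],s["force"],s["dq"].max(),s["time"])
f=wrist("w8"); a=env.grab_frame("scene")
A=cv2.resize(a["frame"][180:320,220:360],None,fx=3,fy=3,interpolation=cv2.INTER_CUBIC)
B=cv2.resize(f["frame"][0:280,220:400],None,fx=1.5,fy=1.5); cv2.imwrite("pics/c8.png",cv2.cvtColor(np.hstack([A,B]),cv2.COLOR_RGB2BGR))
print("panel px in crop",(w2px(f,[.5472,-.2227,.012])-[220,0])*1.5+[420,0],"ball",(w2px(f,[.5472,-.2227,.117])-[220,0])*1.5+[420,0])
E
```

```text
ball [0.57747895 0.01461506 0.11717   ]
pred crop [519.73207963  63.3945959 ]
pred crop [742.02084847  63.37868958]
predicted handle->ball [0.06117895 0.00311506]
target tcp [ 0.48663698 -0.22551716]
[ 0.48665914 -0.22551839  0.11849972] 0.011557133645011057 [-0.73650805  0.88733349 -3.66342525] 0.11074216949548654 45.1167
panel px in crop [562.64597912 183.95449992] ball [562.47191364 200.31855677]
```

View pics/c8.png

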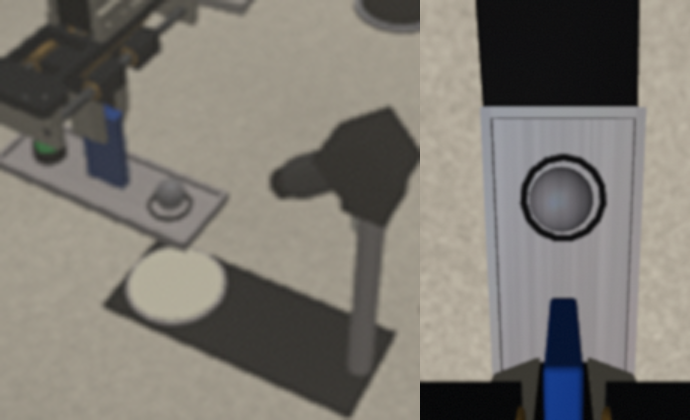

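```bash
python3 - <<'E'
from h import *
from scipy.optimize import least_squares
for n,z0 in (("w7",.1184),("w8",.1185)):
    f=pickle.load(open(n+".pkl","rb")); im=cv2.GaussianBlur(f["frame"],(0,0),1).astype(float); d=im[...,0]-im[...,2]
    L=[];Rr=[]
    for v in range(82,225,3):
        r=d[v]; m=np.median(r[300:330] if v<95 else r[272:278]); b=np.median(np.r_[r[225:250],r[385:405]]); h=(m+b)/2
        i=300 if v<95 else 275; j=330 if v<95 else 352
        while r[i]<h: i-=1
        while r[j]<h: j+=1
        L.append((i+(r[i]-h)/(r[i]-r[i+1]),v)); Rr.append((j-(r[j]-h)/(r[j]-r[j-1]),v))
    T=f["T"]; o=T[:3,3]; P=np.array(L+Rr); k=len(L)
    s=np.array([x for x in P]); rays=np.array([ray(f,*q)[1] for q in P])
    tcp=(np.array([.5163,.0115]) if n=="w7" else np.array([.4867,-.2255]))
    def res(q):
        z,th,roll,y0,t=q; nx=np.array([np.cos(t),np.sin(t)]); ny=np.array([-nx[1],nx[0]])
        # plane: z = z + tan(th)*xl + tan(roll)*yl
        a=th*nx+roll*ny; c=z+a@(o[:2]-tcp)-o[2]; lam=c/(rays[:,2]-rays[:,:2]@a); X=o+rays*lam[:,None]
        return ((X[:,:2]-tcp)@ny-y0-np.r_[np.full(k,.032),np.full(k,-.032)])*1e3
    r=least_squares(res,[.11,0,0,0,.042],loss="soft_l1")
    J=np.linalg.inv(r.jac.T@r.jac)**.5 if 0 else np.sqrt(np.diag(np.linalg.inv(r.jac.T@r.jac)))*np.sqrt(np.mean(r.fun**2))
    print(n,"z lip",r.x[0].round(4),"pitch,roll deg",np.degrees(r.x[1:3]).round(2),"y0",r.x[3].round(4),"yaw",r.x[4].round(3),"sd",J.round(4),"rms mm",np.sqrt(np.mean(r.fun**2)).round(2))
print(env.read_state()["time"])
E
```

```text
w7 z lip 0.1079 pitch,roll deg [ 0.68 -5.84] y0 0.0009 yaw 0.042 sd [6.000e-04 1.600e-03 3.295e-01 1.600e-03 2.000e-04] rms mm 0.06
w8 z lip 0.1104 pitch,roll deg [  0.89 -36.68] y0 0.0037 yaw 0.042 sd [2.400e-03 1.800e-03 3.262e-01 1.600e-03 3.000e-04] rms mm 0.07
45.2167
```

The pitch fits as level to under 1°, roll is held by the pads, and the ball is in its pocket, about 10 cm above the panel's middle. Handing in.

```bash
python3 -c "
from station import env
print(env.close_job())"
```

```text
the job is handed in; nothing more can be done
None
```

I handed the job in at about 45 s: the dust cap is upright and central on the domed rest, and the arm is holding the tray still and level to within about 1° in pitch, with the ball in its pocket about 10 cm above the middle of the light panel (the first grasp of the cap closed on air because the fingers are 37 mm shorter than stated, and the second held).

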